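# Put the measured parts back into their matching nests

### The arm

A 6-joint arm with a two-finger parallel gripper is mounted at the origin on the work surface. World frame = base frame: x ahead of the robot, y to its left, z up, the work surface at z = 0. Lengths are in m, angles in degrees, forces in N, time in s.
With the tool pointing down it reaches from about 0.4 to 0.825 m from the base axis. Payload 7 kg.
Tool frame: the origin (TCP) lies midway between the tips of the shut fingers; the grasp point (between the pads) lies 19 mm behind it; z points along the fingers, y is the line along which they close (so a half turn about z gives the same grasp; the last joint's range is limited). The gripper opens to 88 mm and grips with 3 to 60 N. Pads are 19 mm wide; open, the fingers measure 130 mm over their backs; the gripper's body (78 mm by 193 mm) begins 47 mm behind the grasp point.
Start: joints at [80.907, 20.546, 0.682, 0, -70.136, -16.507], TCP at [0.292, 0.609, 0.204] pointing down, gripper open.
Joint ranges: [-176.03, 176.03], [-82.01, 121.73], [-58.28, 71.71], [-173.87, 95.51], [-174.79, -0.11], [-173.66, 173.66]. Speed limits (degrees/s): [136.94, 136.94, 172.46, 180, 180, 180].

### API

Orientations are given as [roll, pitch, yaw] about the fixed x, y, z axes, in that order (R = Rz(yaw) Ry(pitch) Rx(roll)).
In Python, from plant import ctrl gives the robot as it stands.
- The arm moves only by the tool step_arm, never from a script. Its argument "rows" is a list of rows, each a list of 3 entries, a list of its own where there are three numbers: the closure, from 0 (fully open) to 1 (shut), then the shift along the world's x, y, z in mm, then the turn, a rotation vector about the world's x, y, z in rad. A call has exactly 5 rows; each row is the pose to reach, as a shift and turn from the pose commanded when the call began; what a row does not reach only later rows make up. A row lasts 1/12 s, in which the tool goes at most 41.7 mm and 7.16 degrees, less where a joint would pass 70% of its speed; a pose out of reach is approached as far as the arm can. A call with a gripper value outside its range is refused whole. The fingers move at their own pace and stop on an object; the grip force is fixed at half the most. Time passes only in rows, so rows that repeat a pose let the fingers close, or fill a call up. It gives the time, the measured TCP pose, the force, the opening and the grip force at its end, in the units of the state.
- ctrl.get_obs(): the state, without advancing time (a new reading comes with each control period).
- ctrl.snapshot(name): name is "scene" or "top" or "wrist"; returns the picture (400x640x3 uint8, red, green, blue); there is no depth.
- ctrl.camera_model(name): a dict with "intrinsics" (3x3 intrinsics, pixels), "distortion" ([k1, k2, p1, p2, k3] as OpenCV has them; the pictures are not rectified), "R" (3x3) and "t" (3): a world point X has camera coordinates R X + t. Camera axes: x right, y down, z forward; pixel columns grow to the right and rows downward; lengths in m; the calibration is good to about 2 mm. A picture is of the moment at which its call begins: read the wrist's pose just before it. camera_model takes no time and is no camera call; for the wrist camera it gives the pose at the moment of the call.
- ctrl.close_job(): hands the job in; it is judged then, once.
The state is a dict: "clock": time; "joint_pos": joint angles; "qvel": joint speeds; "tau": joint torques, N m; "tool_pos": TCP position; "orientation": TCP orientation; "force": force on the tool from outside, world axes, zero at the start; "moment": the same for the moment, N m; "opening": finger opening in m; "gripper_force": force on a finger pad.
Only numpy, scipy, OpenCV 4.12 (cv2) and the standard library are available. Lean on these libraries where they do the work, as an engineer would, in place of code of your own. Each camera call takes 0.05 s, during which the arm holds its last target. There are 200 camera calls.

### The job

The four parts have been measured: put each one into the black nest made for it - the brass sleeve over the post, the steel shaft in the round dish, the blue block in the rectangular dish and the red hexagonal piece in the hexagonal dish. Keep them upright, set each down gently so that it sits flat on the floor of its nest, and leave the loupe and the orange blower bulb where they stand.

Things in the scene. Friction and masses are not known exactly. Their poses are not given: they have to be found in the camera images.
- sleeve: Loose brass sleeve (thick ring) standing on end, outer diameter 50, bore 30 right through, height 46 mm, about 450 g. Origin at the centre of its underside, z up along the bore; yaw does not matter.
- shaft: Loose bright steel stepped shaft standing upright on its flange: flange diameter 44 and 10 mm high, then a body of diameter 28 up to 60 mm, then a tip of diameter 18 up to 72 mm; about 380 g. Origin at the centre of its underside, z up; yaw does not matter.
- block: Loose blue rectangular block with two dark holes drawn on its top, 64 mm along its x, 36 mm along its y, 46 mm high, about 280 g. Origin at the centre of its underside, z up.
- hexpart: Loose red hexagonal piece standing on end, 42 mm across flats (48.5 across corners), 46 mm high, about 200 g; two of its flats face its own +y and -y, the others follow every 60 degrees. Origin at the centre of its underside, z up.
- nest_sleeve: Nest for the brass sleeve, fixed to the table, can stand anywhere among the parts at any yaw; black, origin at the centre of its underside on the table, z up; round plate of diameter 80, 6 mm thick with a brass-coloured ring drawn on it and a steel post of diameter 14 at its centre, top of the post 30 mm above the table. The sleeve goes over the post and rests on the plate, 6 mm above the table.
- nest_shaft: Nest for the steel shaft, fixed to the table, can stand anywhere among the parts at any yaw; black, origin at the centre of its underside on the table, z up; round dish, outer diameter 72, inner 60 mm, floor 6 mm and rim 12 mm above the table, with a white disc drawn on the floor.
- nest_block: Nest for the blue block, fixed to the table, can stand anywhere among the parts at any yaw; black, origin at the centre of its underside on the table, z up; rectangular dish, outside 90 (its x) by 62 mm (its y), inside 80 by 52 mm, floor 6 mm and rim 12 mm above the table, with a blue rectangle drawn on the floor. The block's long side goes along the nest's x (either way round).
- nest_hex: Nest for the red hexagonal piece, fixed to the table, can stand anywhere among the parts at any yaw; black, origin at the centre of its underside on the table, z up; hexagonal dish, 58 mm across flats inside and 68 outside, walls square to its own y and every 60 degrees from it, floor 6 mm and rim 12 mm above the table, with a red hexagon drawn on the floor. The piece fits in at any yaw.
- loupe: Bystander, to be left alone: small loose eyeglass loupe standing on the table, clear foot and black top, diameter 36, height 36 mm. Origin at the centre of its underside.
- blower: Bystander, to be left alone: small loose orange dust-blower bulb standing nozzle up, diameter 40, height 62 mm. Origin at the centre of its underside.
Mind the look-alikes: they are no part of the job. Several things look just like the sleeve: the one meant starts farthest to the robot's right. Several things have the shape of the shaft; the one meant has the colours described above.

How it is judged (in metres and radians):
At the end, for the whole second after the job is handed in: Each part is upright (within 0.1 rad) on the floor of its own nest (origin 3 to 9 mm above the nest's origin, within 13 mm of its centre), the block's long side within 0.35 rad of the nest's, all at rest and released (horizontal distance between sleeve and nest_sleeve below 0.013 m and z of sleeve in the frame of nest_sleeve between 0.003 and 0.009 m and angle between each of sleeve, shaft, block, hexpart's own z axis and vertical below 0.1 rad and linear speed of each of sleeve, shaft, block, hexpart below 0.02 m/s and contact force between each of sleeve, shaft, block, hexpart and the fingers below 0.1 N and horizontal distance between shaft and nest_shaft below 0.013 m and z of shaft in the frame of nest_shaft between 0.003 and 0.009 m and horizontal distance between block and nest_block below 0.013 m and z of block in the frame of nest_block between 0.003 and 0.009 m and horizontal distance between hexpart and nest_hex below 0.013 m and z of hexpart in the frame of nest_hex between 0.003 and 0.009 m and angle between the x axis of block and the x axis of nest_block, either way round below 0.35 rad); the robot touches nothing.
It fails at once if a part is tipped over (more than 0.7 rad from upright) (angle between any of sleeve, shaft, block, hexpart's own z axis and vertical above 0.7 rad).
It fails at once if a part is dropped or slammed into its nest (contact over 150 N) (contact force between sleeve and nest_sleeve above 150 N or contact force between shaft and nest_shaft above 150 N or contact force between block and nest_block above 150 N or contact force between hexpart and nest_hex above 150 N).
It fails at once if the loupe is shifted by more than 20 mm or knocked over (distance of loupe from where it was at the start of the episode above 0.02 m or angle between loupe's own z axis and vertical above 0.3 rad).
It fails at once if the blower is shifted by more than 20 mm or knocked over (distance of blower from where it was at the start of the episode above 0.02 m or angle between blower's own z axis and vertical above 0.3 rad).
It also fails if it takes over 112 s, if anything falls off the work surface, if the arm or the gripper's body presses on something with over 40 N, if the wrist force passes 120 N, or if a joint passes its speed limit or range.

## Working session

There is one attempt and no reset: what is moved stays moved. The work goes in short steps, Python scripts to look and compute and a tool call to move; the robot and the scene stay as the last step left them, time stands still between calls to the robot, and variables do not carry over. Pictures are saved under pics/ and viewed, at most 14 in all, crops included, and the job is handed in when it is done.

Besides the shell and the picture viewer there is one more tool, called after ">>>" by a JSON object that holds its "method" and its "body", one argument or row to a line. step_arm: Moves the arm, as the interface text tells. Its arguments: {"type":"object","properties":{"rows":{"type":"array"}},"required":["rows"]}

```bash
mkdir -p pics; ls; cat > h.py <<'E'
import numpy as np, cv2
from plant import ctrl
def snap(n,f):
    im=ctrl.snapshot(n); cv2.imwrite('pics/'+f,im[:,:,::-1]); return im
def px2w(cam,uv,z):
    m=ctrl.camera_model(cam) if isinstance(cam,str) else cam
    K=np.array(m['intrinsics']);D=np.array(m['distortion']);R=np.array(m['R']);t=np.array(m['t'])
    n=cv2.undistortPoints(np.array(uv,float).reshape(-1,1,2),K,D).reshape(-1,2)
    z=np.broadcast_to(z,len(n)); o=-R.T@t; out=[]
    for (a,b),zz in zip(n,z):
        d=R.T@np.array([a,b,1]); s=(zz-o[2])/d[2]; out.append(o+s*d)
    return np.array(out)
E
python3 - <<'E'
from h import *
snap('top','top0.png'); snap('scene','scene0.png')
for c in('top','scene','wrist'):
    m=ctrl.camera_model(c);R=np.array(m['R']);print(c,np.round(-R.T@np.array(m['t']),3),np.round(R,2).tolist(),np.round(m['intrinsics'],0).tolist())
print(ctrl.get_obs())
E
```

```text
pics
top [ 0.314 -0.022  0.948] [[-0.03, -1.0, -0.0], [-0.97, 0.03, -0.25], [0.25, -0.0, -0.97]] [[373.0, 0.0, 320.0], [0.0, 373.0, 201.0], [0.0, 0.0, 1.0]]
scene [1.041 0.523 0.655] [[-0.71, 0.7, -0.01], [0.46, 0.46, -0.76], [-0.53, -0.55, -0.65]] [[417.0, 0.0, 321.0], [0.0, 417.0, 191.0], [0.0, 0.0, 1.0]]
wrist [0.368 0.573 0.385] [[-0.43, -0.9, 0.0], [-0.86, 0.41, 0.31], [-0.28, 0.13, -0.95]] [[331.0, 0.0, 322.0], [0.0, 331.0, 201.0], [0.0, 0.0, 1.0]]
{'clock': 0.1, 'joint_pos': array([ 8.09085197e+01,  2.05874065e+01,  6.39222292e-01, -1.86127888e-02,
       -7.01361923e+01, -1.65059884e+01]), 'qvel': array([-0.02586999, -0.03602051,  0.15389563, -0.0095449 ,  0.1249121 ,
        0.03053768]), 'tau': array([-2.73590602e-03, -5.84161127e+01,  2.93753529e+01,  7.01564088e+00,
        1.02105516e-02, -4.75829825e-05]), 'tool_pos': array([0.29145809, 0.60830547, 0.20281431]), 'orientation': array([ 1.79914129e+02, -7.19789225e-03, -2.56038005e+01]), 'force': array([-0.43381381,  1.06803474, -0.60153016]), 'moment': array([-0.05805454,  0.03182184, -0.01490824]), 'gripper_force': 0.0, 'opening': 0.08778853089668441}
```

View pics/top0.png

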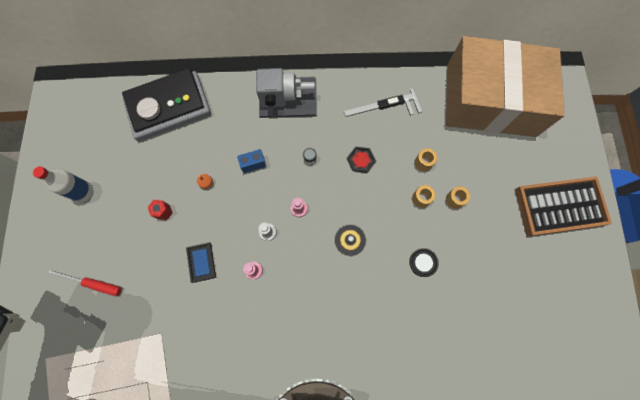

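View pics/scene0.png

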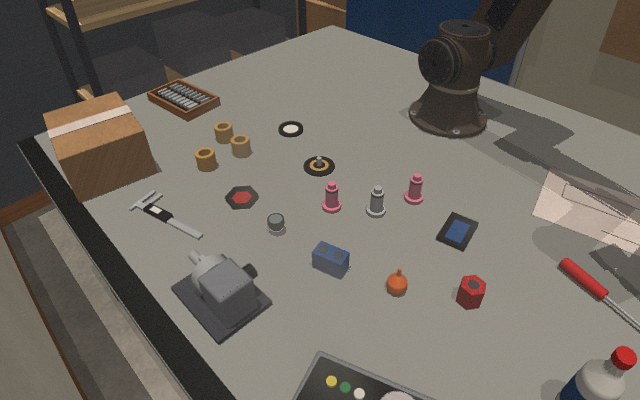

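The top picture shows three sleeves at (427,158), (425,196), (460,197), and the sleeve meant is the one farthest right, (460,197). The shaft shapes are at (298,207) pink, (253,270) pink and (267,231) steel, so I choose the steel one. The block is at (252,161), the hex piece at (159,209), and the nests at post (350,240), white disc (424,262), blue (201,262), red (361,159). The loupe is at (310,156) and the blower at (205,181). The scene view agrees.

```bash
python3 - <<'E'
from h import *
im=cv2.imread('pics/top0.png')
c=im[130:290,130:490]; big=cv2.resize(c,None,fx=2.2,fy=2.2,interpolation=cv2.INTER_CUBIC)
cv2.imwrite('pics/crop0.png',big)
names={'sleeveA':(427,158,.046),'sleeveB':(425,196,.046),'sleeveC':(460,197,.046),'shaft':(267,231,.03),'pink1':(298,207,.03),'pink2':(253,270,.03),'block':(252,159,.046),'hex':(159,209,.046),'n_sl':(350,240,.006),'n_sh':(424,262,.006),'n_bl':(201,262,.006),'n_hex':(361,159,.006),'loupe':(310,156,.03),'blower':(205,181,.03)}
for k,(u,v,z) in names.items():
    p=px2w('top',[(u,v)],z)[0];print(k,np.round(p*1000),round(np.hypot(p[0],p[1]),3))
E
```

```text
sleeveA [ 652. -303.   46.] 0.719
sleeveB [ 550. -288.   46.] 0.621
sleeveC [ 545. -376.   46.] 0.663
shaft [475. 111.  30.] 0.488
pink1 [534.  33.  30.] 0.535
pink2 [380. 144.  30.] 0.406
block [661. 149.  46.] 0.678
hex [535. 382.  46.] 0.657
n_sl [450. -97.   6.] 0.461
n_sh [ 389. -281.    6.] 0.48
n_bl [404. 281.   6.] 0.492
n_hex [ 668. -137.    6.] 0.682
loupe [671.  -0.  30.] 0.671
blower [610. 274.  30.] 0.669
```

View pics/crop0.png

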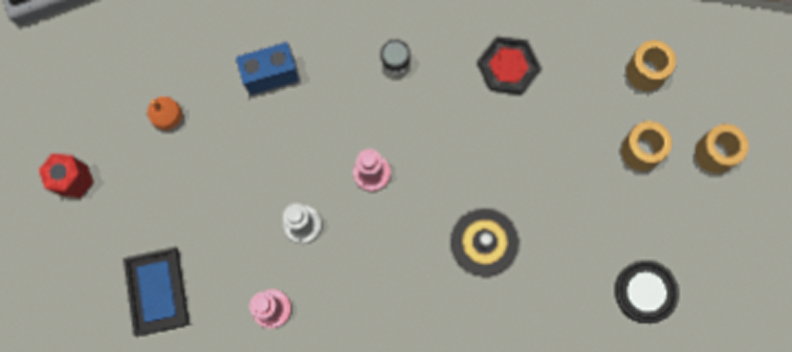

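The crop confirms the choice: brass sleeve at the far right (crop 727,144), and the steel shaft (300,220) between two pink ones. I'll do the block first and drive above it, taking sub-pixel nest centres at the same stage.

>>> {"method": "step_arm", "body": {
  "rows": [
    [0,[25,-31,0],[0,0,-0.047]],
    [0,[50,-62,0],[0,0,-0.094]],
    [0,[75,-93,0],[0,0,-0.141]],
    [0,[100,-124,0],[0,0,-0.188]],
    [0,[123,-153,0],[0,0,-0.235]]
  ]
}}

```text
clock: 0.52
tool_pos: [0.4154, 0.4538, 0.2033]
orientation: [180.0, -0.0, -39.2]
force: [0.5, 0.5, -0.4]
opening: 0.0873
gripper_force: 0.0
```

>>> {"method": "step_arm", "body": {
  "rows": [
    [0,[25,-31,0],[0,0,-0.047]],
    [0,[50,-62,0],[0,0,-0.094]],
    [0,[75,-93,0],[0,0,-0.141]],
    [0,[100,-124,0],[0,0,-0.188]],
    [0,[123,-153,0],[0,0,-0.235]]
  ]
}}

```text
clock: 0.93
tool_pos: [0.5385, 0.3007, 0.2035]
orientation: [180.0, 0.0, -52.7]
force: [-0.2, 0.9, 0.4]
opening: 0.088
gripper_force: 0.0
```

>>> {"method": "step_arm", "body": {
  "rows": [
    [0,[25,-31,0],[0,0,-0.047]],
    [0,[50,-62,0],[0,0,-0.094]],
    [0,[75,-93,0],[0,0,-0.141]],
    [0,[100,-124,0],[0,0,-0.188]],
    [0,[123,-153,0],[0,0,-0.235]]
  ]
}}

```text
clock: 1.35
tool_pos: [0.6615, 0.1477, 0.2032]
orientation: [180.0, 0.0, -66.1]
force: [-0.4, 0.9, 0.2]
opening: 0.0877
gripper_force: 0.0
```

```bash
cat >> h.py <<'E'
H=lambda im:cv2.cvtColor(im,cv2.COLOR_RGB2HSV)
RNG={'blue':[((105,120,50),(125,255,255))],'red':[((0,150,60),(6,255,255)),((172,150,60),(180,255,255))],'brass':[((14,90,90),(30,255,255))]}
def blobs(im,col,amin=30):
    h=H(im); m=sum(cv2.inRange(h,np.array(a),np.array(b)) for a,b in RNG[col])
    out=[]
    for c in cv2.findContours(m,cv2.RETR_EXTERNAL,cv2.CHAIN_APPROX_NONE)[0]:
        if cv2.contourArea(c)>=amin:
            M=cv2.moments(c); out.append((M['m10']/M['m00'],M['m01']/M['m00'],M['m00'],c))
    return out
def rectw(cam,c,z):
    "world min-area rectangle of a contour: centre, sides, angle of the long side"
    p=(px2w(cam,c.reshape(-1,2),z)[:,:2]*1000).astype(np.float32)
    r=cv2.minAreaRect(p); a=r[2] if r[1][0]>=r[1][1] else r[2]+90
    return np.round(r[0],1),np.round(r[1],1),round((a+90)%180-90,1)
E
python3 - <<'E'
from h import *
im=cv2.imread('pics/top0.png')[:,:,::-1].copy()
for col in RNG:
    for u,v,a,c in blobs(im,col):
        if 120<v<300 and 120<u<500: print(col,round(u,1),round(v,1),a,np.round(px2w('top',[(u,v)],.006)[0]*1000,1),rectw('top',c,.006))
g=im[240:285,400:450].min(2); n,l,s,ce=cv2.connectedComponentsWithStats((g>190).astype(np.uint8))
for i in range(1,n): print('white',s[i,4],np.round(px2w('top',[ce[i]+[400,240]],.006)[0]*1000,1))
print(ctrl.get_obs()['tool_pos'],ctrl.get_obs()['orientation'])
m=ctrl.camera_model('wrist'); w=snap('wrist','w1.png')
for u,v,a,c in blobs(w,'blue',300): print(u,v,a,rectw(m,c,.046))
E
```

```text
blue 200.5 262.1 324.0 [403.9 282.3   6. ] (array([404. , 282.2]), array([64.4, 36.4]), 11.2)
blue 251.1 160.6 374.0 [672.1 158.9   6. ] (array([671.8, 159.1]), array([50.5, 64.3]), -74.6)
red 159.3 209.4 292.5 [543.7 399.1   6. ] (array([542.5, 399. ]), array([62.3, 45.6]), 56.3)
red 360.9 159.2 174.0 [ 667.6 -136.5    6. ] (array([ 668.3, -136.8]), array([43.1, 40.1]), 88.5)
brass 349.9 239.4 301.0 [451.9 -97.    6. ] (array([451.8, -97.2]), array([51. , 48.7]), 88.4)
brass 457.7 197.0 355.5 [ 555.7 -386.1    6. ] (array([ 555.8, -385.6]), array([49.6, 67.5]), -61.7)
brass 423.6 195.6 335.0 [ 561.9 -296.     6. ] (array([ 561.1, -295.6]), array([49.6, 64.9]), -48.0)
brass 425.5 158.8 321.5 [ 664.4 -311.1    6. ] (array([ 662.7, -311.9]), array([49.3, 68.2]), -32.8)
white 232 [ 388.9 -280.     6. ]
[0.66154716 0.14767105 0.20322847] [ 1.79959634e+02  2.02431868e-03 -6.61419994e+01]
318.2923581809658 181.45185185185184 1777.5 (array([664. , 154.1]), array([34.3, 63. ]), -74.4)
```

View pics/w1.png

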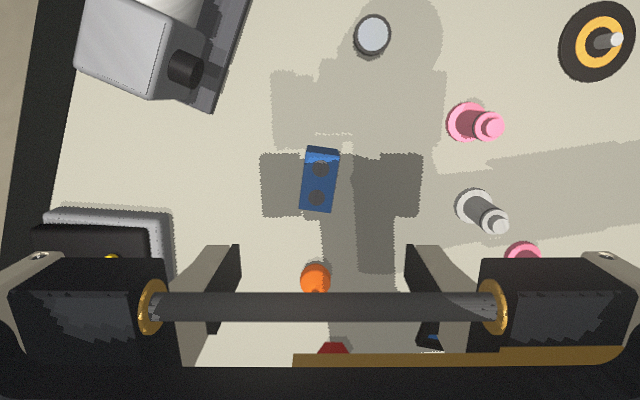

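The picture shows the block's top at (318,181) with its long side at -74.4°, centre (664,154). The vise (150,50) and blower (315,280) are clear of the fingers, so I go down and grip.

>>> {"method": "step_arm", "body": {
  "rows": [
    [0,[1,2,-10],[0,0,-0.05]],
    [0,[2.5,6.5,-30],[0,0,-0.1]],
    [0,[2.5,6.5,-65],[0,0,-0.145]],
    [0,[2.5,6.5,-95],[0,0,-0.145]],
    [0,[2.5,6.5,-120],[0,0,-0.145]]
  ]
}}

```text
clock: 1.82
tool_pos: [0.662, 0.1558, 0.081]
orientation: [179.9, 0.0, -74.3]
force: [0.1, 0.0, -0.8]
opening: 0.0876
gripper_force: 0.0
```

>>> {"method": "step_arm", "body": {
  "rows": [
    [0,[0,0,-20],[0,0,0]],
    [0,[0,0,-40],[0,0,0]],
    [0,[0,0,-55],[0,0,0]],
    [0,[0,0,-65],[0,0,0]],
    [0,[0,0,-69],[0,0,0]]
  ]
}}

```text
clock: 2.23
tool_pos: [0.662, 0.1557, 0.0125]
orientation: [179.8, -0.0, -74.3]
force: [-0.4, 0.4, 0.2]
opening: 0.0877
gripper_force: 0.0
```

>>> {"method": "step_arm", "body": {
  "rows": [
    [0.4,[0,0,0],[0,0,0]],
    [0.7,[0,0,0],[0,0,0]],
    [1,[0,0,0],[0,0,0]],
    [1,[0,0,0],[0,0,0]],
    [1,[0,0,0],[0,0,0]]
  ]
}}

```text
clock: 2.65
tool_pos: [0.6637, 0.1565, 0.0157]
orientation: [-179.9, 0.0, -74.3]
force: [0.5, 0.3, -0.3]
opening: 0.0598
gripper_force: 0.0
```

>>> {"method": "step_arm", "body": {
  "rows": [
    [1,[0,0,0],[0,0,0]],
    [1,[0,0,0],[0,0,0]],
    [1,[0,0,0],[0,0,0]],
    [1,[0,0,0],[0,0,0]],
    [1,[0,0,0],[0,0,0]]
  ]
}}

```text
clock: 3.07
tool_pos: [0.6631, 0.1562, 0.0148]
orientation: [180.0, -0.0, -74.3]
force: [-1.2, 0.3, 1.8]
opening: 0.0356
gripper_force: 30.0
```

>>> {"method": "step_arm", "body": {
  "rows": [
    [1,[0,0,15],[0,0,0]],
    [1,[0,0,40],[0,0,0.05]],
    [1,[0,0,70],[0,0,0.1]],
    [1,[-10,5,90],[0,0,0.2]],
    [1,[-30,15,100],[0,0,0.3]]
  ]
}}

```text
clock: 3.48
tool_pos: [0.6354, 0.171, 0.117]
orientation: [-179.8, -0.1, -56.9]
force: [0.6, 1.0, -2.0]
opening: 0.0356
gripper_force: 30.0
```

>>> {"method": "step_arm", "body": {
  "rows": [
    [1,[-21,10,0],[0,0,0.12]],
    [1,[-42,20,0],[0,0,0.24]],
    [1,[-63,31,0],[0,0,0.36]],
    [1,[-84,42,0],[0,0,0.48]],
    [1,[-105,52,0],[0,0,0.6]]
  ]
}}

```text
clock: 3.9
tool_pos: [0.5266, 0.2234, 0.114]
orientation: [180.0, 0.0, -22.4]
force: [0.6, -0.2, -3.5]
opening: 0.0357
gripper_force: 30.0
```

>>> {"method": "step_arm", "body": {
  "rows": [
    [1,[-28,13,0],[0,0,0.12]],
    [1,[-56,26,0],[0,0,0.24]],
    [1,[-84,39,0],[0,0,0.36]],
    [1,[-110,51,0],[0,0,0.48]],
    [1,[-126.5,58,0],[0,0,0.592]]
  ]
}}

```text
clock: 4.32
tool_pos: [0.3992, 0.2814, 0.1143]
orientation: [-180.0, 0.1, 11.6]
force: [0.7, 0.0, -3.3]
opening: 0.0356
gripper_force: 30.0
```

```bash
python3 - <<'E'
from h import *
o=ctrl.get_obs();print(o['clock'],o['tool_pos'],o['orientation'],o['gripper_force'])
m=ctrl.camera_model('wrist'); w=snap('wrist','w2.png')
for u,v,a,c in blobs(w,'blue',300): print(u,v,a,rectw(m,c,.006),rectw(m,c,o['tool_pos'][2]+.031))
E
```

```text
4.3167 [0.39920171 0.28142667 0.11425344] [-1.79999698e+02  5.92555960e-02  1.15548207e+01] 29.990025758743286
322.1306987688558 226.07430984495147 7933.0 (array([365.4, 274.8]), array([141. ,  68.7]), 11.4) (array([421.4, 286.5]), array([73.3, 35.7]), 11.4)
```

View pics/w2.png

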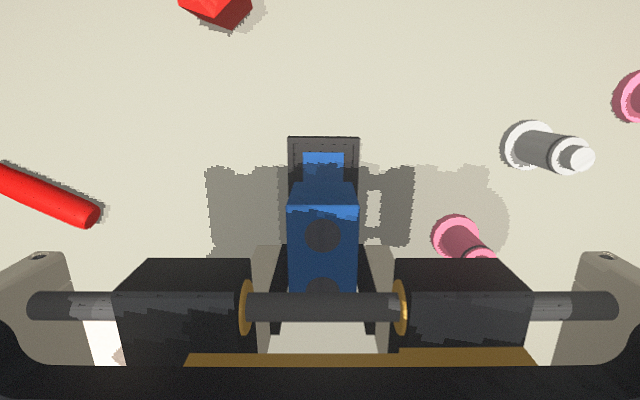

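The nest's far rim is at row 137 (288–360), the blue rectangle's far edge at row 152 (303–344), and the block's far top edge at row 206 (288–358).

```bash
python3 - <<'E'
from h import *
m=ctrl.camera_model('wrist'); e=np.array([np.cos(np.radians(11.4)),np.sin(np.radians(11.4)),0])*1000
for uv,z,d in (((324,137),.012,45),((323.5,152),.006,32),((323,206),.146,32)):
    print(px2w(m,[uv],z)[0]*1000-e/1000*d)
p=px2w(m,[(288,137),(360,137)],.012)*1000; print(p, np.degrees(np.arctan2(*(p[1]-p[0])[[1,0]]))+90)
E
```

```text
[402.57454233 282.2891212   12.        ]
[401.73979121 282.37706283   6.        ]
[399.17115183 282.70305663 146.        ]
[[440.37103161 321.10984487  12.        ]
 [453.02819688 261.25681622  12.        ]] 11.940464101084146
```

>>> {"method": "step_arm", "body": {
  "rows": [
    [1,[1,0,-15],[0,0,0]],
    [1,[2,0,-35],[0,0,0]],
    [1,[2,0,-55],[0,0,0]],
    [1,[2,0,-70],[0,0,0]],
    [1,[2,0,-80],[0,0,0]]
  ]
}}

```text
clock: 4.78
tool_pos: [0.4027, 0.2801, 0.0328]
orientation: [179.9, 0.1, 11.1]
force: [-0.1, -0.5, -3.2]
opening: 0.0357
gripper_force: 30.0
```

>>> {"method": "step_arm", "body": {
  "rows": [
    [1,[0,0,-4],[0,0,0]],
    [1,[0,0,-8],[0,0,0]],
    [1,[0,0,-11],[0,0,0]],
    [1,[0,0,-13],[0,0,0]],
    [1,[0,0,-14],[0,0,0]]
  ]
}}

```text
clock: 5.2
tool_pos: [0.4038, 0.2814, 0.0209]
orientation: [-180.0, -0.0, 11.2]
force: [0.1, -0.6, -3.7]
opening: 0.0357
gripper_force: 30.0
```

>>> {"method": "step_arm", "body": {
  "rows": [
    [1,[0,0,0],[0,0,0]],
    [0.6,[0,0,0],[0,0,0]],
    [0.3,[0,0,0],[0,0,0]],
    [0,[0,0,0],[0,0,0]],
    [0,[0,0,0],[0,0,0]]
  ]
}}

```text
clock: 5.62
tool_pos: [0.404, 0.2817, 0.0212]
orientation: [-180.0, -0.1, 11.2]
force: [0.3, -0.1, 1.0]
opening: 0.0501
gripper_force: 0.0
```

>>> {"method": "step_arm", "body": {
  "rows": [
    [0,[0,0,0],[0,0,0]],
    [0,[0,0,10],[0,0,0]],
    [0,[0,0,35],[0,0,0]],
    [0,[0,0,65],[0,0,0]],
    [0,[0,0,100],[0,0,0]]
  ]
}}

```text
clock: 6.03
tool_pos: [0.403, 0.2803, 0.1209]
orientation: [179.9, 0.1, 11.2]
force: [0.2, 0.8, 0.4]
opening: 0.0834
gripper_force: 0.0
```

>>> {"method": "step_arm", "body": {
  "rows": [
    [0,[26,21,30],[0,0,0]],
    [0,[52,42,55],[0,0,0]],
    [0,[80,63,75],[0,0,0]],
    [0,[107,84,80],[0,0,0]],
    [0,[132,103,82],[0,0,0]]
  ]
}}

```text
clock: 6.45
tool_pos: [0.5381, 0.3861, 0.2055]
orientation: [-179.9, -0.2, 11.2]
force: [-0.4, 0.1, 0.6]
opening: 0.0876
gripper_force: 0.0
```

```bash
python3 - <<'E'
from h import *
o=ctrl.get_obs();print(o['clock'],o['tool_pos'],o['orientation'])
m=ctrl.camera_model('wrist'); w=snap('wrist','w3.png')
for u,v,a,c in blobs(w,'red',300): print(u,v,a,rectw(m,c,.046))
cv2.imwrite('pics/w3c.png',cv2.resize(w[60:300,160:480,::-1],None,fx=2.5,fy=2.5,interpolation=cv2.INTER_CUBIC))
E
```

```text
6.45 [0.53813161 0.38612346 0.20549482] [-179.85194835   -0.22387454   11.20047569]
319.49782886334606 175.9536398467433 1305.0 (array([541.3, 391.4]), array([52.9, 40.9]), 19.9)
6.246828143021915 64.97731641676278 433.5 (array([590.3, 711. ]), array([14.8, 37.2]), -4.8)
```

View pics/w3c.png

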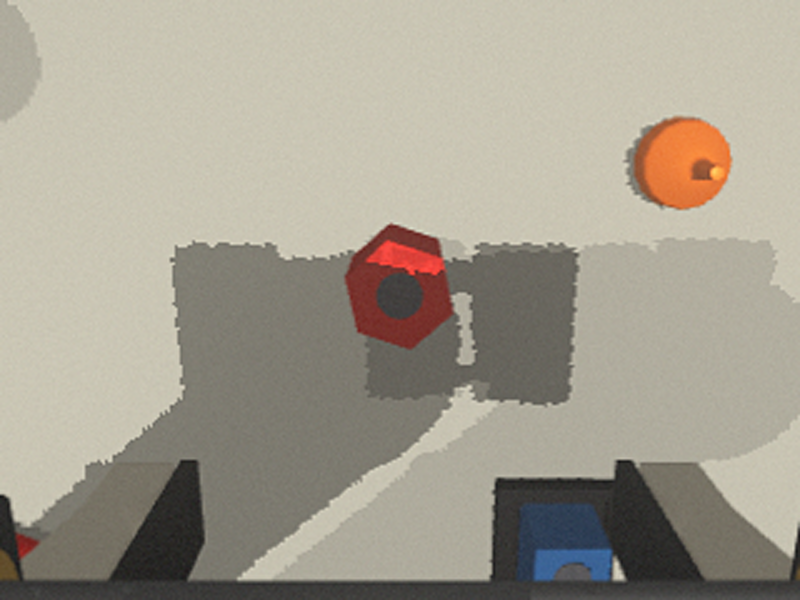

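The hex's top centre (dark disc) is at crop (400,296), i.e. (320,178), with side flats along (347,280)-(357,331) and (441,258)-(453,313). The block sits in its nest at the lower right.

```bash
python3 - <<'E'
from h import *
m=ctrl.camera_model('wrist'); f=lambda a:np.array(a)/2.5+[160,60]
print(px2w(m,[f((400,296))],.046)*1000)
p=px2w(m,[f(a) for a in((347,280),(357,331),(441,258),(453,313),(390,241),(410,348))],.046)[:,:2]*1000
for i in(0,2): d=p[i]-p[i+1]; print(np.degrees(np.arctan2(d[1],d[0])),np.hypot(*d))
print(p.mean(0), p)
E
```

```text
[[541.50584541 391.30930355  46.        ]]
20.8067088123335 22.548693469930143
23.989842753902995 24.22308301835163
[541.59614598 391.47630404] [[543.98541829 414.39712993]
 [522.90725838 406.38746377]
 [560.70261867 377.6988319 ]
 [538.57198494 367.85033953]
 [563.59926525 399.81170483]
 [519.81033033 382.71235428]]
```

>>> {"method": "step_arm", "body": {
  "rows": [
    [0,[2,3,-15],[0,0,0.07]],
    [0,[5,6.5,-45],[0,0,0.14]],
    [0,[5,6.5,-75],[0,0,0.19]],
    [0,[5,6.5,-105],[0,0,0.19]],
    [0,[5,6.5,-130],[0,0,0.19]]
  ]
}}

```text
clock: 6.92
tool_pos: [0.5401, 0.3901, 0.0704]
orientation: [180.0, 0.1, 22.1]
force: [-0.3, -0.5, -0.7]
opening: 0.0875
gripper_force: 0.0
```

>>> {"method": "step_arm", "body": {
  "rows": [
    [0,[0,0,-20],[0,0,0]],
    [0,[0,0,-38],[0,0,0]],
    [0,[0,0,-50],[0,0,0]],
    [0,[0,0,-58],[0,0,0]],
    [0.2,[0,0,-58],[0,0,0]]
  ]
}}

```text
clock: 7.33
tool_pos: [0.54, 0.39, 0.013]
orientation: [179.9, 0.1, 22.1]
force: [-0.2, -0.8, -0.5]
opening: 0.0846
gripper_force: 0.0
```

>>> {"method": "step_arm", "body": {
  "rows": [
    [0.4,[0,0,0],[0,0,0]],
    [0.7,[0,0,0],[0,0,0]],
    [1,[0,0,0],[0,0,0]],
    [1,[0,0,0],[0,0,0]],
    [1,[0,0,0],[0,0,0]]
  ]
}}

```text
clock: 7.75
tool_pos: [0.5409, 0.3911, 0.0155]
orientation: [-180.0, -0.1, 22.1]
force: [-0.4, -0.6, 0.5]
opening: 0.0531
gripper_force: 0.0
```

>>> {"method": "step_arm", "body": {
  "rows": [
    [1,[0,0,0],[0,0,0]],
    [1,[0,0,0],[0,0,0]],
    [1,[0,0,0],[0,0,0]],
    [1,[0,0,0],[0,0,0]],
    [1,[0,0,0],[0,0,0]]
  ]
}}

```text
clock: 8.17
tool_pos: [0.5408, 0.3908, 0.015]
orientation: [-180.0, -0.0, 22.1]
force: [-2.2, -0.7, 4.1]
opening: 0.0416
gripper_force: 30.0
```

>>> {"method": "step_arm", "body": {
  "rows": [
    [1,[0,0,15],[0,0,0]],
    [1,[0,0,45],[0,0,0]],
    [1,[0,0,80],[0,0,0]],
    [1,[0,0,105],[0,0,0]],
    [1,[4,-18,120],[0,0,0]]
  ]
}}

```text
clock: 8.58
tool_pos: [0.5453, 0.3755, 0.1375]
orientation: [-179.9, -0.2, 22.2]
force: [0.7, 0.5, -2.6]
opening: 0.0415
gripper_force: 30.0
```

>>> {"method": "step_arm", "body": {
  "rows": [
    [1,[8,-34,0],[0,0,-0.05]],
    [1,[16,-68,0],[0,0,-0.1]],
    [1,[25,-102,0],[0,0,-0.16]],
    [1,[33,-137,0],[0,0,-0.22]],
    [1,[41,-172,0],[0,0,-0.27]]
  ]
}}

```text
clock: 9.0
tool_pos: [0.585, 0.1986, 0.1338]
orientation: [180.0, 0.1, 6.4]
force: [0.6, 0.0, -2.1]
opening: 0.0418
gripper_force: 30.0
```

>>> {"method": "step_arm", "body": {
  "rows": [
    [1,[8,-34,0],[0,0,-0.05]],
    [1,[16,-68,0],[0,0,-0.1]],
    [1,[25,-102,0],[0,0,-0.16]],
    [1,[33,-137,0],[0,0,-0.22]],
    [1,[41,-172,0],[0,0,-0.27]]
  ]
}}

```text
clock: 9.42
tool_pos: [0.626, 0.0266, 0.1338]
orientation: [180.0, 0.1, -9.1]
force: [0.4, 1.4, -2.1]
opening: 0.0418
gripper_force: 30.0
```

>>> {"method": "step_arm", "body": {
  "rows": [
    [1,[8,-34,0],[0,0,-0.05]],
    [1,[16,-68,0],[0,0,-0.1]],
    [1,[25,-102,0],[0,0,-0.16]],
    [1,[33,-137,0],[0,0,-0.22]],
    [1,[41,-166,0],[0,0,-0.27]]
  ]
}}

```text
clock: 9.83
tool_pos: [0.6668, -0.1399, 0.1336]
orientation: [180.0, 0.1, -24.6]
force: [0.6, 0.7, -2.2]
opening: 0.0416
gripper_force: 30.0
```

```bash
python3 - <<'E'
from h import *
o=ctrl.get_obs();print(o['clock'],o['tool_pos'],o['orientation'],o['gripper_force'],o['opening'])
m=ctrl.camera_model('wrist'); w=snap('wrist','w4.png')
cv2.imwrite('pics/w4c.png',cv2.resize(w[60:300,160:480,::-1],None,fx=2.5,fy=2.5,interpolation=cv2.INTER_CUBIC))
E
```

```text
9.8333 [ 0.66681314 -0.13989054  0.13356856] [ 1.79969399e+02  1.00105737e-01 -2.45710591e+01] 29.98348819994135 0.04162494105350405
```

View pics/w4c.png

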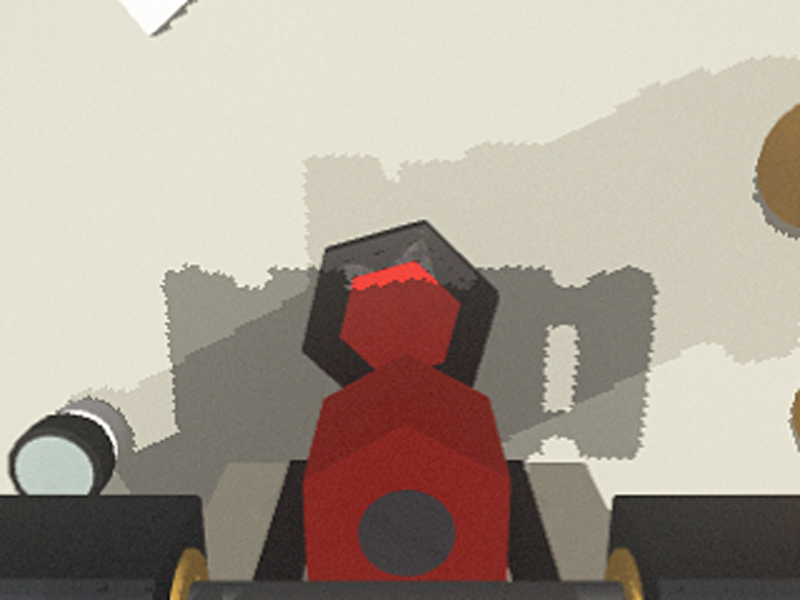

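The nest's outer corners are at crop (326,248), (427,222), (499,292), (303,352); its centre is about (401,321). The held piece's disc is at (407,533).

```bash
python3 - <<'E'
from h import *
m=ctrl.camera_model('wrist'); f=lambda a:np.array(a)/2.5+[160,60]
p=px2w(m,[f(a) for a in((303,352),(499,292),(326,248),(427,222))],.012)*1000
print(p[:2].mean(0),np.hypot(*(p[0]-p[1])[:2]), p)
print(px2w(m,[f((407,533))],.1336+.031)*1000, ctrl.get_obs()['tool_pos'])
E
```

```text
[ 667.32582006 -141.35188719   12.        ] 78.29182167763256 [[ 672.35585784 -102.53048774   12.        ]
 [ 662.29578228 -180.17328665   12.        ]
 [ 704.74683902 -128.69840307   12.        ]
 [ 697.70746923 -166.54848462   12.        ]]
[[ 664.83637976 -142.49116983  164.6       ]] [ 0.66773536 -0.14433164  0.13326483]
```

>>> {"method": "step_arm", "body": {
  "rows": [
    [1,[1,0,-20],[0,0,0]],
    [1,[1,0,-45],[0,0,0]],
    [1,[1,0,-70],[0,0,0]],
    [1,[1,0,-90],[0,0,0]],
    [1,[1,0,-100],[0,0,0]]
  ]
}}

```text
clock: 10.3
tool_pos: [0.6658, -0.1375, 0.0306]
orientation: [179.9, 0.3, -24.4]
force: [0.1, -0.2, -2.0]
opening: 0.042
gripper_force: 30.0
```

>>> {"method": "step_arm", "body": {
  "rows": [
    [1,[0,0,-4],[0,0,0]],
    [1,[0,0,-8],[0,0,0]],
    [1,[0,0,-11],[0,0,0]],
    [1,[0,0,-13],[0,0,0]],
    [1,[0,0,-14],[0,0,0]]
  ]
}}

```text
clock: 10.72
tool_pos: [0.6692, -0.1372, 0.0215]
orientation: [-180.0, -0.1, -24.3]
force: [0.3, 0.0, -2.9]
opening: 0.0412
gripper_force: 30.0
```

>>> {"method": "step_arm", "body": {
  "rows": [
    [1,[0,0,0],[0,0,0]],
    [0.6,[0,0,0],[0,0,0]],
    [0.3,[0,0,0],[0,0,0]],
    [0,[0,0,0],[0,0,0]],
    [0,[0,0,0],[0,0,0]]
  ]
}}

```text
clock: 11.13
tool_pos: [0.6692, -0.1373, 0.0214]
orientation: [-180.0, -0.1, -24.3]
force: [-0.5, 0.4, 0.8]
opening: 0.0558
gripper_force: 0.0
```

>>> {"method": "step_arm", "body": {
  "rows": [
    [0,[0,0,0],[0,0,0]],
    [0,[0,0,10],[0,0,0]],
    [0,[0,0,35],[0,0,0]],
    [0,[0,0,70],[0,0,0]],
    [0,[0,0,109],[0,0,0]]
  ]
}}

```text
clock: 11.55
tool_pos: [0.6675, -0.1374, 0.1301]
orientation: [179.9, 0.2, -24.3]
force: [0.2, 0.2, 0.2]
opening: 0.0856
gripper_force: 0.0
```

>>> {"method": "step_arm", "body": {
  "rows": [
    [0,[-8,-16,20],[0,0,-0.08]],
    [0,[-16,-32,40],[0,0,-0.16]],
    [0,[-26,-52,60],[0,0,-0.25]],
    [0,[-38,-76,70],[0,0,-0.35]],
    [0,[-51,-102,73],[0,0,-0.46]]
  ]
}}

```text
clock: 11.97
tool_pos: [0.6185, -0.2401, 0.2067]
orientation: [-179.8, -0.2, -50.9]
force: [0.6, -0.8, -1.0]
opening: 0.0876
gripper_force: 0.0
```

>>> {"method": "step_arm", "body": {
  "rows": [
    [0,[-15,-30,0],[0,0,-0.12]],
    [0,[-30,-60,0],[0,0,-0.24]],
    [0,[-45,-90,0],[0,0,-0.36]],
    [0,[-58,-117,0],[0,0,-0.48]],
    [0,[-69,-139,0],[0,0,-0.59]]
  ]
}}

```text
clock: 12.38
tool_pos: [0.5475, -0.3802, 0.2039]
orientation: [-180.0, -0.0, -84.9]
force: [-0.1, 0.8, 1.0]
opening: 0.0877
gripper_force: 0.0
```

>>> {"method": "step_arm", "body": {
  "rows": [
    [0,[0,0,0],[0,0,-0.097]],
    [0,[0,0,0],[0,0,-0.097]],
    [0,[0,0,0],[0,0,-0.097]],
    [0,[0,0,0],[0,0,-0.097]],
    [0,[0,0,0],[0,0,-0.097]]
  ]
}}

```text
clock: 12.8
tool_pos: [0.5492, -0.3775, 0.203]
orientation: [-180.0, -0.0, -89.9]
force: [-1.0, 0.2, -0.0]
opening: 0.0878
gripper_force: 0.0
```

```bash
python3 - <<'E'
from h import *
o=ctrl.get_obs();print(o['clock'],o['tool_pos'],o['orientation'])
m=ctrl.camera_model('wrist'); w=snap('wrist','w5.png')
for u,v,a,c in blobs(w,'brass',300): print(u,v,a,rectw(m,c,.046))
cv2.imwrite('pics/w5c.png',cv2.resize(w[60:300,160:480,::-1],None,fx=2.5,fy=2.5,interpolation=cv2.INTER_CUBIC))
f=lambda a:np.array(a)/2.5+[160,60]
np.savez('m5.npz',**{k:np.array(v) for k,v in m.items()})
E
```

```text
12.8 [ 0.54915343 -0.37754656  0.20298817] [-1.79980109e+02 -4.79049429e-03 -8.98606072e+01]
465.97503765870454 357.56792912990454 4647.0 (array([ 375.6, -142.5]), array([425.8,  29.8]), 0.2)
495.8745210727969 306.68199233716473 696.0 (array([ 341.9, -217. ]), array([30.3, 83.9]), -75.3)
148.19417249417248 307.0981351981352 715.0 (array([ 757.7, -215.8]), array([83.1, 31.4]), 75.4)
317.5891645757829 246.41427376637859 1793.5 (array([ 555. , -297.8]), array([48.9, 64.5]), -89.9)
234.10776527685857 229.6984337083609 1511.0 (array([ 648.4, -317.7]), array([56.9, 48.9]), 63.7)
322.77485538684016 174.10403109182934 1844.0 (array([ 548.9, -381.5]), array([48.6, 54.7]), -89.9)
66.92939478531684 129.08687973565773 17553.0 (array([ 812.2, -420. ]), array([144.6, 157.9]), -8.5)
116.14689002636885 9.271133860710407 1074.5 (array([ 751.1, -532.8]), array([23.2, 74.2]), -0.8)
```

View pics/w5c.png

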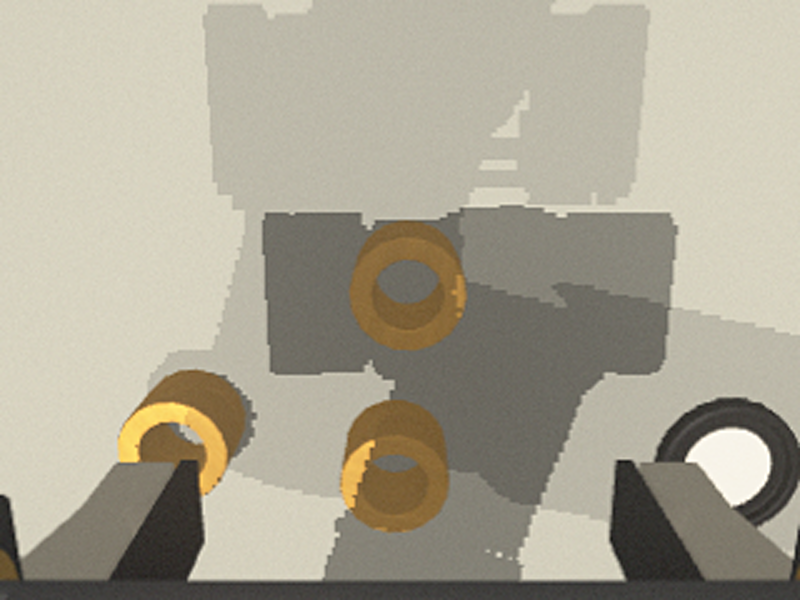

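The upper sleeve, crop (408,293), is the one meant (y -0.379). Its neighbour is at (395,480) and the third at (180,430), so closing along x clears both.

>>> {"method": "step_arm", "body": {
  "rows": [
    [0,[0,-1,-20],[0,0,0]],
    [0,[0,-1,-50],[0,0,0]],
    [0,[0,-1,-80],[0,0,0]],
    [0,[0,-1,-110],[0,0,0]],
    [0,[0,-1,-135],[0,0,0]]
  ]
}}

```text
clock: 13.27
tool_pos: [0.5485, -0.3783, 0.0658]
orientation: [180.0, 0.0, -89.9]
force: [0.3, -0.6, 0.4]
opening: 0.0873
gripper_force: 0.0
```

>>> {"method": "step_arm", "body": {
  "rows": [
    [0,[0,0,-20],[0,0,0]],
    [0,[0,0,-36],[0,0,0]],
    [0,[0,0,-47],[0,0,0]],
    [0,[0,0,-53],[0,0,0]],
    [0.2,[0,0,-53],[0,0,0]]
  ]
}}

```text
clock: 13.68
tool_pos: [0.5483, -0.3787, 0.0135]
orientation: [179.9, 0.0, -90.0]
force: [-0.1, 0.2, -0.1]
opening: 0.0848
gripper_force: 0.0
```

>>> {"method": "step_arm", "body": {
  "rows": [
    [0.4,[0,0,0],[0,0,0]],
    [0.7,[0,0,0],[0,0,0]],
    [1,[0,0,0],[0,0,0]],
    [1,[0,0,0],[0,0,0]],
    [1,[0,0,0],[0,0,0]]
  ]
}}

```text
clock: 14.1
tool_pos: [0.549, -0.3794, 0.0155]
orientation: [-179.9, -0.0, -90.1]
force: [0.3, 0.9, -0.1]
opening: 0.0534
gripper_force: 0.0
```

>>> {"method": "step_arm", "body": {
  "rows": [
    [1,[0,0,0],[0,0,0]],
    [1,[0,0,0],[0,0,0]],
    [1,[0,0,0],[0,0,0]],
    [1,[0,0,0],[0,0,0]],
    [1,[0,0,0],[0,0,0]]
  ]
}}

```text
clock: 14.52
tool_pos: [0.5488, -0.3794, 0.0153]
orientation: [-180.0, -0.0, -90.0]
force: [-1.9, 1.4, 6.4]
opening: 0.0481
gripper_force: 30.0
```

>>> {"method": "step_arm", "body": {
  "rows": [
    [1,[0,0,15],[0,0,0]],
    [1,[0,0,45],[0,0,0]],
    [1,[0,0,80],[0,0,0]],
    [1,[0,0,105],[0,0,0]],
    [1,[-4,12,115],[0,0,0]]
  ]
}}

```text
clock: 14.93
tool_pos: [0.5465, -0.3692, 0.1328]
orientation: [-179.8, -0.1, -90.1]
force: [1.2, -0.6, -3.1]
opening: 0.0481
gripper_force: 30.0
```

>>> {"method": "step_arm", "body": {
  "rows": [
    [1,[-9,27,0],[0,0,0]],
    [1,[-20,58,0],[0,0,0]],
    [1,[-31,90,0],[0,0,0]],
    [1,[-42,122,0],[0,0,0]],
    [1,[-53,154,0],[0,0,0]]
  ]
}}

```text
clock: 15.35
tool_pos: [0.4895, -0.2115, 0.128]
orientation: [179.8, 0.1, -90.1]
force: [0.7, 1.0, -4.7]
opening: 0.0487
gripper_force: 30.0
```

>>> {"method": "step_arm", "body": {
  "rows": [
    [1,[-11,32,0],[0,0,0]],
    [1,[-22,64,0],[0,0,0]],
    [1,[-32,93,0],[0,0,0]],
    [1,[-38,110,0],[0,0,0]],
    [1,[-40,116,0],[0,0,0]]
  ]
}}

```text
clock: 15.77
tool_pos: [0.4492, -0.095, 0.1286]
orientation: [179.9, 0.1, -90.0]
force: [-0.5, -0.4, -6.3]
opening: 0.0486
gripper_force: 30.0
```

```bash
python3 - <<'E'
from h import *
o=ctrl.get_obs();print(o['clock'],o['tool_pos'],o['orientation'],o['gripper_force'],o['opening'])
m=ctrl.camera_model('wrist'); w=snap('wrist','w6.png')
np.savez('m6.npz',**{k:np.array(v) for k,v in m.items()})
cv2.imwrite('pics/w6c.png',cv2.resize(w[60:300,160:480,::-1],None,fx=2.5,fy=2.5,interpolation=cv2.INTER_CUBIC))
E
```

```text
15.7667 [ 0.44920838 -0.09502201  0.12859388] [ 1.79885139e+02  6.25531309e-02 -8.99868280e+01] 29.997178399935365 0.04858841989932781
```

View pics/w6c.png

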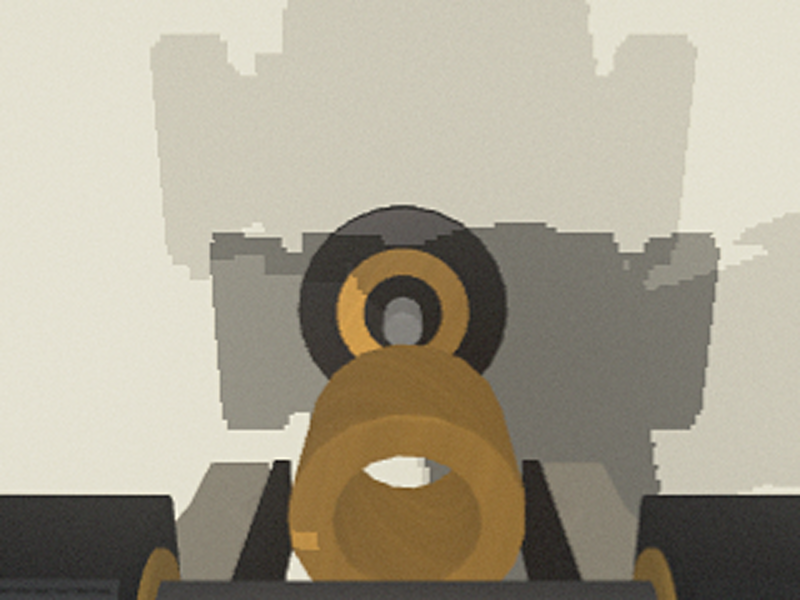

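The nest plate spans crop 299–507, with its far edge at row 206 and the post top at (403,327). The held sleeve's ring has its far edge at (407,415) and its bore's far edge at (407,456).

```bash
python3 - <<'E'
from h import *
m=dict(np.load('m6.npz')); f=lambda a:np.array(a)/2.5+[160,60]
g=lambda a,z:np.round(px2w(m,[f(a)],z)[0]*1000,1)
print('plate',g((403,206),.006)+[0,40,0],'post',g((403,327),.030),'ring',g((407,415),.159)+[0,25,0],g((407,456),.159)+[0,15,0],ctrl.get_obs()['tool_pos'])
E
```

```text
plate [450.3 -96.7   6. ] post [450.3 -97.5  30. ] ring [449.2 -91.9 159. ] [449.2 -93.1 159. ] [ 0.44966028 -0.09522723  0.12879904]
```

>>> {"method": "step_arm", "body": {
  "rows": [
    [1,[-1,-3,-10],[0,0,0]],
    [1,[-1,-3,-30],[0,0,0]],
    [1,[-1,-3,-50],[0,0,0]],
    [1,[-1,-3,-65],[0,0,0]],
    [1,[-1,-3,-75],[0,0,0]]
  ]
}}

```text
clock: 16.23
tool_pos: [0.449, -0.1009, 0.0523]
orientation: [179.8, -0.0, -90.1]
force: [-0.3, -1.1, -5.5]
opening: 0.0483
gripper_force: 30.0
```

>>> {"method": "step_arm", "body": {
  "rows": [
    [1,[0,0,-6],[0,0,0]],
    [1,[0,0,-12],[0,0,0]],
    [1,[0,0,-18],[0,0,0]],
    [1,[0,0,-23],[0,0,0]],
    [1,[0,0,-26],[0,0,0]]
  ]
}}

```text
clock: 16.65
tool_pos: [0.4507, -0.1004, 0.0282]
orientation: [180.0, 0.0, -90.1]
force: [0.8, -0.2, -5.4]
opening: 0.0486
gripper_force: 30.0
```

>>> {"method": "step_arm", "body": {
  "rows": [
    [1,[0,0,-3],[0,0,0]],
    [1,[0,0,-5],[0,0,0]],
    [1,[0,0,-7],[0,0,0]],
    [1,[0,0,-8],[0,0,0]],
    [1,[0,0,-8],[0,0,0]]
  ]
}}

```text
clock: 17.07
tool_pos: [0.4509, -0.1002, 0.0212]
orientation: [-180.0, -0.0, -90.0]
force: [-1.5, 0.6, 0.6]
opening: 0.0485
gripper_force: 30.0
```

>>> {"method": "step_arm", "body": {
  "rows": [
    [1,[0,0,0],[0,0,0]],
    [0.6,[0,0,0],[0,0,0]],
    [0.3,[0,0,0],[0,0,0]],
    [0,[0,0,0],[0,0,0]],
    [0,[0,0,0],[0,0,0]]
  ]
}}

```text
clock: 17.48
tool_pos: [0.4514, -0.1002, 0.0209]
orientation: [-179.9, 0.0, -90.0]
force: [-0.6, 0.4, -0.3]
opening: 0.063
gripper_force: 0.0
```

>>> {"method": "step_arm", "body": {
  "rows": [
    [0,[0,0,0],[0,0,0]],
    [0,[0,0,10],[0,0,0]],
    [0,[0,0,35],[0,0,0]],
    [0,[0,0,70],[0,0,0]],
    [0,[0,0,109],[0,0,0]]
  ]
}}

```text
clock: 17.9
tool_pos: [0.4495, -0.1005, 0.1298]
orientation: [179.8, -0.0, -90.1]
force: [1.2, 0.3, -0.6]
opening: 0.0872
gripper_force: 0.0
```

>>> {"method": "step_arm", "body": {
  "rows": [
    [0,[0,5,30],[0,0,0.1]],
    [0,[3,25,60],[0,0,0.2]],
    [0,[6,55,73],[0,0,0.3]],
    [0,[9,85,73],[0,0,0.4]],
    [0,[13,115,73],[0,0,0.5]]
  ]
}}

```text
clock: 18.32
tool_pos: [0.4643, 0.0161, 0.2042]
orientation: [-179.8, -0.0, -61.2]
force: [-0.0, -0.7, -1.4]
opening: 0.0874
gripper_force: 0.0
```

>>> {"method": "step_arm", "body": {
  "rows": [
    [0,[3,30,0],[0,0,0.11]],
    [0,[6,57,0],[0,0,0.22]],
    [0,[9,80,0],[0,0,0.33]],
    [0,[12,93,0],[0,0,0.442]],
    [0,[12,97,0],[0,0,0.442]]
  ]
}}

```text
clock: 18.73
tool_pos: [0.4762, 0.1137, 0.2025]
orientation: [-180.0, -0.0, -35.6]
force: [0.4, -0.5, 0.1]
opening: 0.0879
gripper_force: 0.0
```

```bash
python3 - <<'E'
from h import *
o=ctrl.get_obs();print(o['clock'],o['tool_pos'],o['orientation'])
m=ctrl.camera_model('wrist'); w=snap('wrist','w7.png')
np.savez('m7.npz',**{k:np.array(v) for k,v in m.items()})
cv2.imwrite('pics/w7c.png',cv2.resize(w[60:300,160:480,::-1],None,fx=2.5,fy=2.5,interpolation=cv2.INTER_CUBIC))
E
```

```text
18.7333 [0.47623293 0.11372062 0.20251925] [-1.79985059e+02 -1.41205245e-02 -3.56417503e+01]
```

View pics/w7c.png

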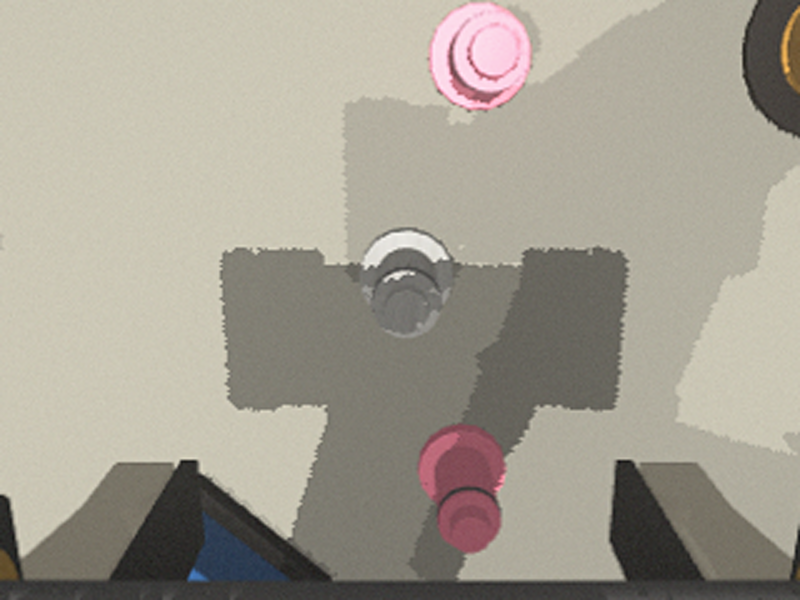

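The steel shaft's flange spans crop 361–452 with its far edge at row 228 and its tip at (405,311). The pink ones are at (480,55) and (462,490), well off the closing axis.

```bash
python3 - <<'E'
from h import *
m=dict(np.load('m7.npz')); f=lambda a:np.array(a)/2.5+[160,60]
g=lambda a,z:np.round(px2w(m,[f(a)],z)[0]*1000,1)
a=np.radians(-35.6); e=np.array([np.cos(a),np.sin(a),0])
print('flange',g((406.5,228),.010)-22*e,'tip',g((405,311),.072))
E
```

```text
flange [477.01178326 113.50670534  10.        ] tip [477.1 114.2  72. ]
```

>>> {"method": "step_arm", "body": {
  "rows": [
    [0,[1,1.5,-20],[0,0,0]],
    [0,[1,1.5,-50],[0,0,0]],
    [0,[1,1.5,-80],[0,0,0]],
    [0,[1,1.5,-110],[0,0,0]],
    [0,[1,1.5,-135],[0,0,0]]
  ]
}}

```text
clock: 19.2
tool_pos: [0.4759, 0.112, 0.066]
orientation: [180.0, 0.0, -36.3]
force: [0.2, 0.3, -0.3]
opening: 0.0876
gripper_force: 0.0
```

>>> {"method": "step_arm", "body": {
  "rows": [
    [0,[0,0,-18],[0,0,0]],
    [0,[0,0,-33],[0,0,0]],
    [0,[0,0,-43],[0,0,0]],
    [0,[0,0,-48],[0,0,0]],
    [0.2,[0,0,-48],[0,0,0]]
  ]
}}

```text
clock: 19.62
tool_pos: [0.476, 0.1121, 0.0187]
orientation: [179.9, 0.0, -36.3]
force: [-1.0, -0.4, -0.3]
opening: 0.0849
gripper_force: 0.0
```

>>> {"method": "step_arm", "body": {
  "rows": [
    [0.4,[0,0,0],[0,0,0]],
    [0.7,[0,0,0],[0,0,0]],
    [1,[0,0,0],[0,0,0]],
    [1,[0,0,0],[0,0,0]],
    [1,[0,0,0],[0,0,0]]
  ]
}}

```text
clock: 20.03
tool_pos: [0.4769, 0.1134, 0.0202]
orientation: [-179.9, -0.0, -36.1]
force: [0.0, -0.4, -0.4]
opening: 0.0533
gripper_force: 0.0
```

>>> {"method": "step_arm", "body": {
  "rows": [
    [1,[0,0,0],[0,0,0]],
    [1,[0,0,0],[0,0,0]],
    [1,[0,0,0],[0,0,0]],
    [1,[0,0,0],[0,0,0]],
    [1,[0,0,0],[0,0,0]]
  ]
}}

```text
clock: 20.45
tool_pos: [0.4768, 0.1134, 0.0197]
orientation: [-180.0, -0.0, -36.1]
force: [1.0, 0.3, -0.3]
opening: 0.0272
gripper_force: 30.0
```

>>> {"method": "step_arm", "body": {
  "rows": [
    [1,[0,0,0],[0,0,0]],
    [1,[0,0,0],[0,0,0]],
    [1,[0,0,0],[0,0,0]],
    [1,[0,0,0],[0,0,0]],
    [1,[0,0,0],[0,0,0]]
  ]
}}

```text
clock: 20.87
tool_pos: [0.4768, 0.1134, 0.0197]
orientation: [-180.0, -0.0, -36.1]
force: [0.3, 1.1, 0.2]
opening: 0.0272
gripper_force: 30.0
```

>>> {"method": "step_arm", "body": {
  "rows": [
    [1,[0,0,15],[0,0,0]],
    [1,[0,0,45],[0,0,0]],
    [1,[0,0,80],[0,0,0]],
    [1,[0,0,105],[0,0,0]],
    [1,[-3,-15,115],[0,0,0]]
  ]
}}

```text
clock: 21.28
tool_pos: [0.4756, 0.0999, 0.138]
orientation: [-179.8, -0.1, -36.0]
force: [1.3, 0.6, -3.6]
opening: 0.0276
gripper_force: 30.0
```

>>> {"method": "step_arm", "body": {
  "rows": [
    [1,[-7,-31,0],[0,0,0]],
    [1,[-15,-66,0],[0,0,0]],
    [1,[-23,-102,0],[0,0,0]],
    [1,[-31,-140,0],[0,0,0]],
    [1,[-39,-177,0],[0,0,0]]
  ]
}}

```text
clock: 21.7
tool_pos: [0.4323, -0.0806, 0.1338]
orientation: [179.9, 0.1, -36.1]
force: [0.9, -0.3, -4.3]
opening: 0.0274
gripper_force: 30.0
```

>>> {"method": "step_arm", "body": {
  "rows": [
    [1,[-8,-38,0],[0,0,0]],
    [1,[-16,-76,0],[0,0,0]],
    [1,[-25,-112,0],[0,0,0]],
    [1,[-33,-147,0],[0,0,0]],
    [1,[-40,-177,0],[0,0,0]]
  ]
}}

```text
clock: 22.12
tool_pos: [0.3921, -0.2576, 0.1337]
orientation: [180.0, 0.1, -36.1]
force: [1.4, 0.5, -4.3]
opening: 0.0272
gripper_force: 30.0
```

>>> {"method": "step_arm", "body": {
  "rows": [
    [1,[-4,-17,0],[0,0,0]],
    [1,[-6,-24,0],[0,0,0]],
    [1,[-6,-24.5,0],[0,0,0]],
    [1,[-6,-24.5,0],[0,0,0]],
    [1,[-6,-24.5,0],[0,0,0]]
  ]
}}

```text
clock: 22.53
tool_pos: [0.3882, -0.2796, 0.1342]
orientation: [180.0, 0.1, -36.1]
force: [0.8, -0.7, -3.2]
opening: 0.0273
gripper_force: 30.0
```

```bash
python3 - <<'E'
from h import *
o=ctrl.get_obs();print(o['clock'],o['tool_pos'],o['orientation'],o['gripper_force'],o['opening'])
m=ctrl.camera_model('wrist'); w=snap('wrist','w8.png')
np.savez('m8.npz',**{k:np.array(v) for k,v in m.items()})
cv2.imwrite('pics/w8c.png',cv2.resize(w[60:300,160:480,::-1],None,fx=2.5,fy=2.5,interpolation=cv2.INTER_CUBIC))
E
```

```text
22.5333 [ 0.38824754 -0.27958306  0.13421086] [ 1.79998553e+02  5.90214588e-02 -3.60829708e+01] 29.99385505914688 0.027273131788401284
```

View pics/w8c.png

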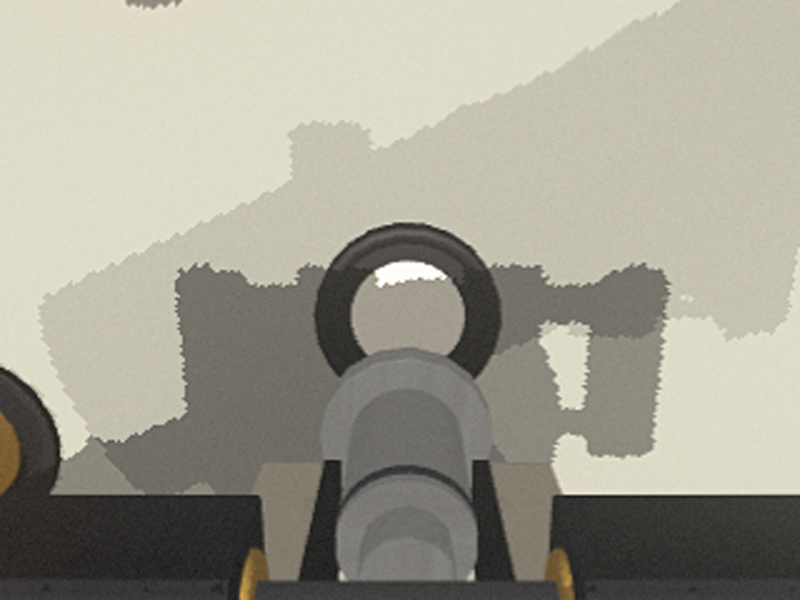

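The dish rim spans crop 315–500 with its far edge at row 223. The held flange spans 322–491 with its far edge at row 348.

```bash
python3 - <<'E'
from h import *
m=dict(np.load('m8.npz')); f=lambda a:np.array(a)/2.5+[160,60]
g=lambda a,z:np.round(px2w(m,[f(a)],z)[0]*1000,1)
a=np.radians(-36.1); e=np.array([np.cos(a),np.sin(a),0])
print('dish',g((407.5,223),.012)-36*e,'flange',g((406.5,348),.1242)-22*e, ctrl.get_obs()['tool_pos'])
E
```

```text
dish [ 388.11236418 -279.58893114   12.        ] flange [ 389.52422255 -280.03768014  124.2       ] [ 0.38852261 -0.27944926  0.13437932]
```

>>> {"method": "step_arm", "body": {
  "rows": [
    [1,[-1,0,-20],[0,0,0]],
    [1,[-1,0,-45],[0,0,0]],
    [1,[-1,0,-68],[0,0,0]],
    [1,[-1,0,-86],[0,0,0]],
    [1,[-1,0,-95],[0,0,0]]
  ]
}}

```text
clock: 23.0
tool_pos: [0.3866, -0.2789, 0.0377]
orientation: [180.0, 0.2, -36.0]
force: [-0.2, -0.2, -3.7]
opening: 0.0272
gripper_force: 30.0
```

>>> {"method": "step_arm", "body": {
  "rows": [
    [1,[0,0,-4],[0,0,0]],
    [1,[0,0,-8],[0,0,0]],
    [1,[0,0,-11],[0,0,0]],
    [1,[0,0,-13],[0,0,0]],
    [1,[0,0,-14],[0,0,0]]
  ]
}}

```text
clock: 23.42
tool_pos: [0.3882, -0.2804, 0.0261]
orientation: [-180.0, -0.1, -36.1]
force: [-0.9, 0.3, -4.4]
opening: 0.0271
gripper_force: 30.0
```

>>> {"method": "step_arm", "body": {
  "rows": [
    [1,[0,0,0],[0,0,0]],
    [0.8,[0,0,0],[0,0,0]],
    [0.5,[0,0,0],[0,0,0]],
    [0.2,[0,0,0],[0,0,0]],
    [0,[0,0,0],[0,0,0]]
  ]
}}

```text
clock: 23.83
tool_pos: [0.3883, -0.2806, 0.0262]
orientation: [-180.0, -0.1, -36.1]
force: [-0.1, -0.3, 0.0]
opening: 0.0422
gripper_force: 0.0
```

>>> {"method": "step_arm", "body": {
  "rows": [
    [0,[0,0,0],[0,0,0]],
    [0,[0,0,0],[0,0,0]],
    [0,[0,0,25],[0,0,0]],
    [0,[0,0,60],[0,0,0]],
    [0,[0,0,100],[0,0,0]]
  ]
}}

```text
clock: 24.25
tool_pos: [0.3861, -0.2799, 0.1255]
orientation: [179.9, 0.2, -36.1]
force: [1.9, 0.0, -1.0]
opening: 0.0749
gripper_force: 0.0
```

>>> {"method": "step_arm", "body": {
  "rows": [
    [0,[0,0,30],[0,0,0]],
    [0,[0,0,60],[0,0,0]],
    [0,[0,0,80],[0,0,0]],
    [0,[0,0,80],[0,0,0]],
    [0,[0,0,80],[0,0,0]]
  ]
}}

```text
clock: 24.67
tool_pos: [0.3883, -0.2804, 0.2069]
orientation: [-179.9, -0.2, -36.1]
force: [-0.7, 0.0, -0.6]
opening: 0.0875
gripper_force: 0.0
```

```bash
python3 - <<'E'
from h import *
w=snap('top','top9.png'); v=snap('scene','scene9.png')
a=cv2.resize(w[130:300,130:490,::-1],(800,378),interpolation=cv2.INTER_CUBIC)
cv2.imwrite('pics/fin.png',a)
E
```

```text
(no output)
```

View pics/fin.png

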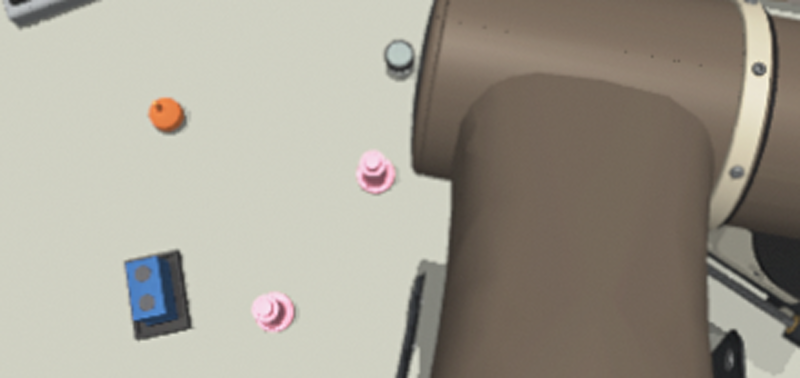

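View pics/scene9.png

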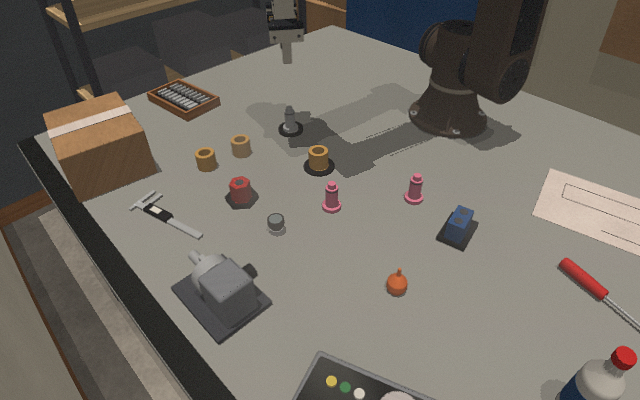

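All four parts stand upright in their nests. The top crop shows the block's holes at (143,272) and (147,302). The scene view shows the shaft at (290,122), sleeve (318,160), hex (239,190) and block (459,224), with the loupe and blower unmoved. I'll check the block's and hex's offsets in numbers, then hand in.

```bash
python3 - <<'E'
from h import *
f=lambda a:np.array(a)/(800/360)+[130,130]
print('block',px2w('top',[f((145,287))],.052)*1000)
s=cv2.imread('pics/scene9.png')[:,:,::-1].copy()
for c,z in(('red',.029),('brass',.029)):
    for u,v,a,k in blobs(s,c,60):
        if 200<u<480 and 120<v<240: print(c,round(u),round(v),a,np.round(px2w('scene',[(u,v)],z)[0]*1000))
E
```

```text
block [[406.83514863 280.61928913  52.        ]]
brass 205 159 389.0 [ 657. -300.   29.]
brass 318 157 420.5 [450. -99.  29.]
brass 238 142 197.0 [ 552. -303.   29.]
```

```bash
python3 -c "
from plant import ctrl
print(ctrl.close_job())"
```

```text
the job is handed in; nothing more can be done
None
```

The job is handed in at about 25 s. All four parts looked upright in their own nests, and the loupe and blower had not moved; I measured the block about 3 mm off centre and the sleeve about 2 mm, but did not measure the hex piece or the shaft after release. The hand-in call did not return a verdict.

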